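# Turn over the wide leaf of the counter menu

## Task

Two flip menus stand on the counter. With the fingertips, gently push the leaf of the wider one up and over its spine, then press it down until it lies fully flat on the far side, and take the hand away. Do not pinch, fling or press hard on the leaf; leave the narrow menu's leaf and the cup, stamp and bottle as they are.

Things in the scene. Friction and masses are not known exactly. Their poses are not given: they have to be found in the camera images.
- wide_menu: wide flip menu: fixed wooden block 130 mm deep (x), 142 mm wide (y), 41 mm high; origin at the centre of its underside. Its steel spine runs along its y axis, 44 mm above the origin; one rigid leaf turns about it. The leaf starts on the -x side (towards the robot); the far side is +x.
- wide_leaf (a joint): wide leaf's angle about the spine, rad: 0 = flat on the -x side, 1.57 = upright, 3.14 = flat on the far +x side (stops at both ends). Starts at 0.2 to 0.55. The hinge is stiff (0.13 N m friction): the leaf stays at any angle where it is left, 1 to 4 N at its free edge moves it, and it must be pushed all the way down.
- wide_edge (a point): middle of the free edge of the wide leaf; x points from edge to spine at joint 0, y along the spine. The leaf is a pale plywood board with a card on each face, 130 mm wide along the spine, 5 mm thick (centred on the spine's axis), reaching from 5 to 110 mm from the axis; it overhangs the block by 45 mm.
- narrow_menu: narrow flip menu: fixed wooden block 130 mm deep (x), 76 mm wide (y), 41 mm high; origin at the centre of its underside. Its steel spine runs along its y axis, 44 mm above the origin; one rigid leaf turns about it. The leaf starts on the -x side (towards the robot); the far side is +x.
- narrow_leaf (a joint): narrow leaf's angle about the spine, rad: 0 = flat on the -x side, 1.57 = upright, 3.14 = flat on the far +x side (stops at both ends). Starts at 0.2 to 0.55. The hinge is stiff (0.13 N m friction): the leaf stays at any angle where it is left, 1 to 4 N at its free edge moves it, and it must be pushed all the way down.
- narrow_edge (a point): middle of the free edge of the narrow leaf; x points from edge to spine at joint 0, y along the spine. The leaf is a pale plywood board with a card on each face, 64 mm wide along the spine, 5 mm thick (centred on the spine's axis), reaching from 5 to 110 mm from the axis; it overhangs the block by 45 mm.
- cup_mid (a point): loose white cup without handle, 72 mm across the rim, 75 mm high; point at its middle. Bystander.
- stamp_mid (a point): loose turned wooden hand stamp, 44 mm across, 76 mm high; point on its axis half-way up. Bystander.
- bottle_mid (a point): loose brown bottle, 60 mm across, 160 mm high; point on its axis half-way up. Bystander.
Mind the look-alikes: they are no part of the job. Leave any purple or red look-alike of the wide_menu alone.

How it is judged:
On the way, in this order (a step that is already met when the one before it is completed fails the run):
1. the wide leaf has been pushed up past upright (value of joint wide_leaf above 1.6 rad).
2. the wide leaf lies flat on the far side (value of joint wide_leaf above 3.06 rad), for 0.2 s.
At the end, for the whole second after the job is handed in: The wide leaf lies flat on the far side (joint above 3.06 rad, free edge within about 9 mm of fully down) and at rest; the narrow leaf's edge has moved less than 15 mm, and cup, stamp and bottle less than 20 mm (value of joint wide_leaf above 3.06 rad and velocity of joint wide_leaf between -0.05 and 0.05 rad/s and distance of narrow_edge from where it was at the start of the episode below 0.015 m and distance of each of cup_mid, stamp_mid, bottle_mid from where it was at the start of the episode below 0.02 m); the robot touches nothing.
It fails at once if the wide leaf is flung (faster than 5 rad/s) (velocity of joint wide_leaf above 5 rad/s or velocity of joint wide_leaf below -5 rad/s).
It fails at once if the wide leaf is pinched or pressed hard (fingers push on it with more than 30 N) (contact force between the fingers and wide_leaf above 30 N).
It fails at once if the narrow leaf is moved by more than 15 mm (distance of narrow_edge from where it was at the start of the episode above 0.015 m).
It fails at once if cup, stamp or bottle is pushed, lifted or carried by more than 20 mm (distance of any of cup_mid, stamp_mid, bottle_mid from where it was at the start of the episode above 0.02 m).
It also fails if it takes over 42 s, if anything falls off the work surface, if the arm or the gripper's body presses on something with over 40 N, if the wrist force passes 120 N, or if a joint passes its speed limit or range.

## Robot

A 6-joint arm with a two-finger parallel gripper is mounted at the origin on the work surface. World frame = base frame: x ahead of the robot, y to its left, z up, the work surface at z = 0. Lengths are in m, angles in rad, forces in N, time in s.
With the tool pointing down it reaches from about 0.35 to 0.875 m from the base axis. Payload 15.5 kg.
Tool frame: the origin (TCP) lies midway between the tips of the shut fingers; the grasp point (between the pads) lies 19 mm behind it; z points along the fingers, y is the direction in which the jaws open and shut (so a half turn about z gives the same grasp; the last joint's range is limited). The gripper opens to 85 mm and grips with 20 to 120 N. Pads are 22 mm wide; open, the fingers measure 114 mm over their backs; the gripper's body (76 mm by 85 mm) begins 54 mm behind the grasp point. The pads swing forward as they close: fully open they stand 13 mm farther back than shut.
Start: joints at [1.058, 0.494, 1.345, -0, 1.302, -0.096], TCP at [0.254, 0.571, 0.231] pointing down, gripper open.
Joint ranges: [-2.91, 2.91], [-0.82, 2.16], [0.22, 2.67], [-1.22, 4.37], [0.12, 2.79], [-3.08, 3.08]. Speed limits (rad/s): [1.89, 1.89, 2.57, 3.01, 3.01, 3.01].

## Interface

Orientations are given as a unit quaternion [x, y, z, w].
In Python, from bench import bot gives the robot as it stands. The module is installed in compiled form; this text tells all that it offers. Calls block until the motion is done:
- bot.move_pose(position, orientation): joint-space move of the TCP to a pose.
- bot.line_to(position, attitude=None, speed=0.15): straight line of the TCP; attitude=None keeps the orientation; speed is the mean speed in m/s.
- bot.movej(angles): joint-space move.
- bot.open() and bot.close(grip_force=None): open the fingers fully, or close them until they stop; grip_force is the grip in N (None keeps the last).
- bot.sleep(seconds).
- bot.inverse_kinematics(position, orientation): joint angles nearest the present ones, or None.
- bot.capture(name): name is "side" or "top"; returns a dict with "image" (384x512x3 uint8, red, green, blue), "K" (3x3 intrinsics, pixels), "k1" (the pictures are not rectified: a ray, as slopes to the right and down, at radius r is drawn at 1 + k1 r^2 times it, then the intrinsics apply), "R" (3x3) and "t" (3): a world point X has camera coordinates R X + t. Camera axes: x right, y down, z forward; pixel columns grow to the right and rows downward; lengths in m; the calibration is good to about 2 mm. A picture is of the moment at which its call begins. There is no depth.
A pose or a line that the arm cannot do raises bot.Unreachable and nothing moves.
- bot.finish_job(): hands the job in, once; it reports no verdict.
Readings, each from a call of its own:
- bot.current_time_s(): time.
- bot.current_joints(): joint angles.
- bot.current_qvel(): joint speeds.
- bot.current_joint_torque(): joint torques, N m.
- bot.current_tool_pos(): TCP position.
- bot.current_tcp_rot(): TCP orientation.
- bot.current_force(): force on the tool from outside, world axes, zero at the start.
- bot.current_moment(): the same for the moment, N m.
- bot.current_finger_gap(): opening from 0.0 (shut) to 1.0 (fully open).
Only numpy, scipy, OpenCV 4.12 (cv2) and the standard library are available. Lean on these libraries where they do the work, as an engineer would, in place of code of your own. Each camera call takes 0.05 s, during which the arm holds its last target.

## Working session

There is one attempt and no reset: what is moved stays moved. The work goes in short steps, each a Python script; the robot and the scene stay as the last script left them, time stands still between calls to the robot, and variables do not carry over. Pictures are saved under pics/ and viewed, and the job is handed in when it is done.

```bash
mkdir -p pics; cat > h.py <<'E'
import numpy as np, cv2
from bench import bot
def cap(n,f):
    c=bot.capture(n); cv2.imwrite(f,cv2.cvtColor(c["image"],cv2.COLOR_RGB2BGR)); 
    np.savez('pics/'+n+'.npz',**c); return c
def dist(c): return np.array([float(c["k1"]),0,0,0,0])
def ray(c,uv):
    K=np.array(c["K"]);R=np.array(c["R"]);t=np.array(c["t"])
    p=cv2.undistortPoints(np.array([[uv]],float),K,dist(c))[0,0]
    return -R.T@t, R.T@np.array([p[0],p[1],1])
def onz(c,uv,z):
    o,d=ray(c,uv); return o+d*(z-o[2])/d[2]
def proj(c,X):
    return cv2.projectPoints(np.array(X,float).reshape(-1,3),cv2.Rodrigues(np.array(c["R"]))[0],np.array(c["t"]),np.array(c["K"]),dist(c))[0][:,0]
def tri(c1,u1,c2,u2):
    o,d=ray(c1,u1);p,e=ray(c2,u2)
    s=np.linalg.lstsq(np.stack([d,-e],1),p-o,rcond=None)[0]
    a=o+s[0]*d;b=p+s[1]*e
    return (a+b)/2,np.linalg.norm(a-b)
E
python3 - <<'E'
from h import *
for n in("side","top"):
    c=cap(n,f'pics/{n}0.png'); print(n,-np.array(c["R"]).T@c["t"],c["k1"],c["R"],c["K"])
print(bot.current_time_s())
E
```

```text
side [-0.11981951 -0.66962794  1.03054102] -0.0747809571449267 [[ 0.71206695 -0.70209801 -0.00436229]
 [-0.49836724 -0.50104748 -0.70751786]
 [ 0.49456117  0.50597411 -0.706682  ]] [[467.39201553   0.         251.51032522]
 [  0.         467.39201553 190.50925312]
 [  0.           0.           1.        ]]
top [0.25617068 0.00637059 1.67584836] -0.12484733579663734 [[ 1.93832308e-02 -9.99803617e-01  4.12529710e-03]
 [-9.83932854e-01 -1.98076668e-02 -1.77436737e-01]
 [ 1.77483604e-01 -6.19718126e-04 -9.84123563e-01]] [[489.98389809   0.         259.80340484]
 [  0.         489.98389809 196.00554049]
 [  0.           0.           1.        ]]
0.1
```

View pics/side0.png

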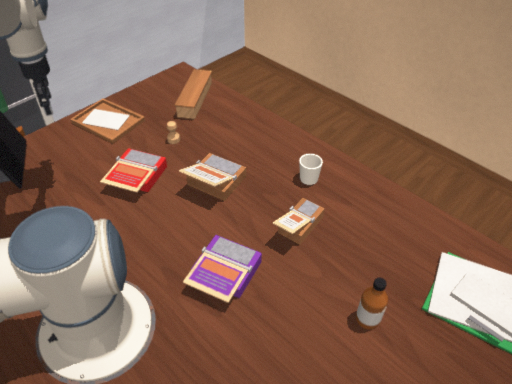

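View pics/top0.png

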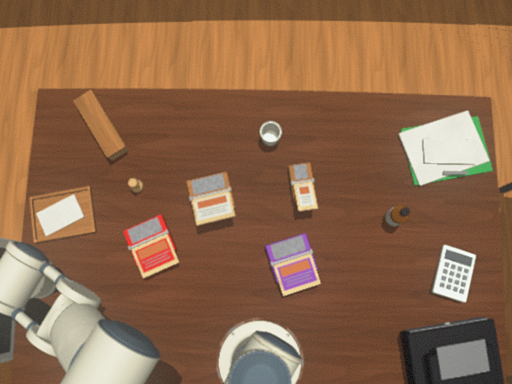

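Top view candidates: the wooden wide menu (211,198), the wooden narrow menu (303,187), and the red (151,247) and purple (293,264) look-alikes. I choose the wooden wide one at (211,198), which is at (213,175) in the side view. I'll check it in a close crop.

```bash
python3 - <<'E'
import cv2,numpy as np
a=cv2.imread('pics/top0.png')[160:235,175:250];b=cv2.imread('pics/side0.png')[140:215,170:255]
a=cv2.resize(a,None,fx=5,fy=5,interpolation=cv2.INTER_CUBIC);b=cv2.resize(b,None,fx=5,fy=5,interpolation=cv2.INTER_CUBIC)
cv2.imwrite('pics/crop0.png',np.hstack([a,b]))
E
```

```text
(no output)
```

View pics/crop0.png

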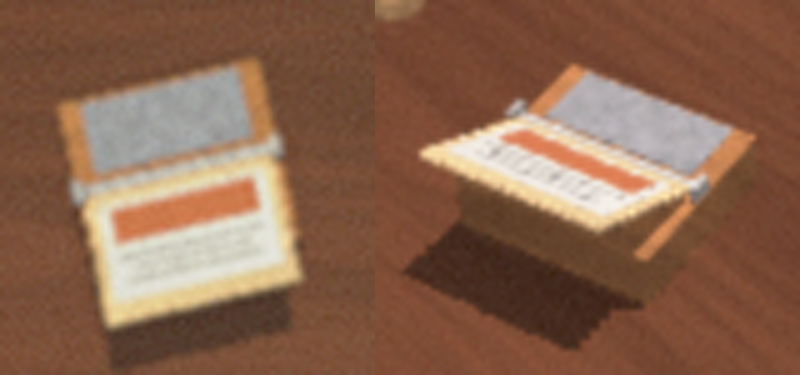

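Crop: the orange-and-wood body, grey pad and steel spine show this is the wide menu, with its leaf raised towards the robot. In the left crop the spine ends are at (78,192) and (278,147) and the free corners at (110,327) and (300,282). In the right crop they are at (515,107), (700,187) and (423,153), (603,230).

```bash
python3 - <<'E'
from h import *
T=dict(np.load('pics/top.npz'));S=dict(np.load('pics/side.npz'))
tt=lambda p:((p[0]+.5)/5-.5+175,(p[1]+.5)/5-.5+160)
ss=lambda p:((p[0]-375+.5)/5-.5+170,(p[1]+.5)/5-.5+140)
P={}
for n,a,b in [('spL',(78,192),(515,107)),('spR',(278,147),(700,187)),('eL',(110,327),(423,153)),('eR',(300,282),(603,230)),('bL',(60,105),(577,67)),('bR',(258,60),(752,137))]:
    P[n],g=tri(T,tt(a),S,ss(b)); print(n,P[n].round(4),round(g,4))
print('spine on z', onz(T,tt((78,192)),.044),onz(T,tt((278,147)),.044),onz(S,ss((515,107)),.044),onz(S,ss((700,187)),.044))
print('block far', onz(T,tt((60,105)),.041),onz(T,tt((258,60)),.041),onz(S,ss((577,67)),.041),onz(S,ss((752,137)),.041))
s=P['spL']-P['spR'];print('spine len',np.linalg.norm(s),'yaw',np.arctan2(-s[0],s[1]))
e=P['eL']-P['eR'];print(np.linalg.norm(e),np.arctan2(-e[0],e[1]))
m=(P['spL']+P['spR'])/2;q=(P['eL']+P['eR'])/2;print(m,q,np.linalg.norm(m-q),np.arctan2(q[2]-m[2],np.linalg.norm((q-m)[:2])))
# others
print('narrow',onz(T,(303,187),.05),'stamp',onz(T,(135,185),.04),'cup',onz(T,(270,132),.04),'red',onz(T,(151,247),.05),'purp',onz(T,(293,264),.05))
print(bot.current_tcp_rot())
E
```

```text
spL [0.535  0.2401 0.0571] 0.0037
spR [0.5693 0.1065 0.0541] 0.0032
eL [0.4406 0.2086 0.0989] 0.0008
eR [0.4734 0.0859 0.0974] 0.0005
bL [0.5986 0.2569 0.0415] 0.0017
bR [0.6304 0.123  0.0459] 0.0049
spine on z [0.53885744 0.24099601 0.044     ] [0.57260061 0.10625578 0.044     ] [0.54214247 0.25320597 0.044     ] [0.57500317 0.11530199 0.044     ]
block far [0.59946387 0.25650948 0.041     ] [0.63357127 0.12199533 0.041     ] [0.59826374 0.25774272 0.041     ] [0.63183769 0.12811226 0.041     ]
spine len 0.13792630596236272 yaw 0.2515051349665867
0.1270401365135997 0.2608306607883534
[0.55215553 0.17329921 0.05560845] [0.45697167 0.14724422 0.0981592 ] 0.10746811527566291 0.40708949440212566
narrow [ 0.58332597 -0.14035731  0.05      ] stamp [0.58093523 0.43421986 0.04      ] cup [ 0.77834959 -0.02577117  0.04      ] red [0.36949772 0.3644071  0.05      ] purp [ 0.32363861 -0.10859859  0.05      ]
[ 2.07381351e-01  9.78260028e-01 -5.14009108e-04 -1.68206696e-04]
```

```bash
cat >> h.py <<'E'
from scipy.spatial.transform import Rotation as Ro
YAW=0.255; C=np.array([0.553,0.174,0.044])
X=np.array([np.cos(YAW),np.sin(YAW),0]);Y=np.array([-np.sin(YAW),np.cos(YAW),0]);Z=np.array([0,0,1.])
def al(phi,a0=60): return np.radians(a0)*np.clip((np.pi-phi)/(np.pi-1.05),0,1)
def rot(a,s):
    z=np.sin(a)*X-np.cos(a)*Z; y=s*Y; x=np.cross(y,z)
    return Ro.from_matrix(np.stack([x,y,z],1)).as_quat()
def tip(phi,r=.09,a=None,s=-1,gap=0.,w=.011):
    a=al(phi) if a is None else a
    d=-np.cos(phi)*X+np.sin(phi)*Z; n=-np.sin(phi)*X-np.cos(phi)*Z
    u=np.cos(a)*X+np.sin(a)*Z
    return C+r*d+n*(.0025+gap+w*abs(u@n)), rot(a,s)
E
python3 - <<'E'
from h import *
print(bot.current_joints())
for s in(-1,1):
  for a0 in (45,60,70):
    for phi in (.05,.4,.8,1.2,1.57,2,2.5,3.14):
        p,q=tip(phi,a=al(phi,a0),s=s); j=bot.inverse_kinematics(p,q)
        print(s,a0,phi,p.round(3),None if j is None else np.round(j,2))
E
```

```text
[ 1.05751919e+00  4.94107635e-01  1.34607237e+00  1.33277197e-05
  1.30249423e+00 -9.54859098e-02]
-1 45 0.05 [0.466 0.151 0.038] [ 0.13  0.98  2.53  3.05  1.15 -1.62]
-1 45 0.4 [0.468 0.152 0.067] [ 0.13  0.84  2.51  3.04  0.99 -1.6 ]
-1 45 0.8 [0.483 0.156 0.099] [ 0.14  0.67  2.44  3.02  0.76 -1.57]
-1 45 1.2 [0.51  0.163 0.123] [ 0.16  0.52  2.3   2.97  0.41 -1.49]
-1 45 1.57 [0.542 0.171 0.134] None
-1 45 2 [0.581 0.181 0.13 ] [0.19 0.47 1.87 0.08 0.37 1.44]
-1 45 2.5 [0.619 0.191 0.103] [0.2  0.58 1.63 0.02 0.68 1.5 ]
-1 45 3.14 [0.64  0.197 0.047] [0.21 0.76 1.39 0.   0.99 1.52]
-1 60 0.05 [0.465 0.151 0.036] None
-1 60 0.4 [0.468 0.152 0.067] None
-1 60 0.8 [0.483 0.156 0.099] None
-1 60 1.2 [0.511 0.163 0.124] [ 0.14  0.79  2.49  3.03  1.11 -1.59]
-1 60 1.57 [0.543 0.171 0.134] [ 0.16  0.53  2.25  2.98  0.43 -1.49]
-1 60 2 [0.582 0.182 0.129] None
-1 60 2.5 [0.619 0.191 0.103] [0.2  0.57 1.7  0.03 0.55 1.49]
-1 60 3.14 [0.64  0.197 0.047] [0.21 0.76 1.39 0.   0.99 1.52]
-1 70 0.05 [0.465 0.151 0.036] None
-1 70 0.4 [0.468 0.152 0.067] None
-1 70 0.8 [0.484 0.156 0.1  ] None

[... 860 characters left out ...]
0.156 0.099] None
1 60 1.2 [0.511 0.163 0.124] [0.14 0.79 2.49 3.03 1.11 1.55]
1 60 1.57 [0.543 0.171 0.134] [0.16 0.53 2.25 2.98 0.43 1.65]
1 60 2 [0.582 0.182 0.129] None
1 60 2.5 [0.619 0.191 0.103] [ 0.2   0.57  1.7   0.03  0.55 -1.65]
1 60 3.14 [0.64  0.197 0.047] [ 0.21  0.76  1.39  0.    0.99 -1.62]
1 70 0.05 [0.465 0.151 0.036] None
1 70 0.4 [0.468 0.152 0.067] None
1 70 0.8 [0.484 0.156 0.1  ] None
1 70 1.2 [0.512 0.163 0.124] [0.12 1.1  2.6  3.02 1.69 1.5 ]
1 70 1.57 [0.544 0.172 0.134] [0.15 0.64 2.35 3.02 0.76 1.59]
1 70 2 [0.583 0.182 0.129] None
1 70 2.5 [0.62  0.191 0.102] [ 0.2   0.56  1.75  0.05  0.45 -1.67]
1 70 3.14 [0.64  0.197 0.047] [ 0.21  0.76  1.39  0.    0.99 -1.62]
```

```bash
python3 - <<'E'
from h import *
s=1
for a0 in (40,45,50,55):
    for phi in (.05,.4,.8,1.2,1.57,1.8,2.0,2.2):
        p,q=tip(phi,a=np.radians(a0),s=s); j=bot.inverse_kinematics(p,q)
        print(s,a0,phi,None if j is None else np.round(j,2))
for a0 in (0,10,20):
    for phi in (1.7,1.9,2.1,2.5,3.14):
        p,q=tip(phi,a=np.radians(a0),s=s); j=bot.inverse_kinematics(p,q)
        print(s,a0,phi,None if j is None else np.round(j,2))
E
```

```text
1 40 0.05 [0.14 0.83 2.46 3.04 0.85 1.55]
1 40 0.4 [0.14 0.71 2.43 3.03 0.7  1.57]
1 40 0.8 [0.15 0.58 2.37 3.   0.5  1.61]
1 40 1.2 [0.16 0.5  2.27 2.95 0.33 1.68]
1 40 1.57 [0.17 0.48 2.18 2.88 0.22 1.76]
1 40 1.8 [0.17 0.49 2.13 2.85 0.18 1.8 ]
1 40 2.0 [0.18 0.52 2.09 2.83 0.16 1.82]
1 40 2.2 [0.18 0.55 2.05 2.83 0.16 1.82]
1 45 0.05 [0.13 0.98 2.53 3.05 1.15 1.52]
1 45 0.4 [0.13 0.84 2.51 3.04 0.99 1.54]
1 45 0.8 [0.14 0.67 2.44 3.02 0.76 1.58]
1 45 1.2 [0.15 0.56 2.34 3.   0.55 1.62]
1 45 1.57 [0.16 0.53 2.25 2.98 0.42 1.65]
1 45 1.8 [0.17 0.53 2.19 2.97 0.38 1.67]
1 45 2.0 [0.17 0.56 2.15 2.97 0.35 1.67]
1 45 2.2 [0.18 0.59 2.11 2.98 0.34 1.67]
1 50 0.05 [0.12 1.16 2.61 3.04 1.5  1.49]
1 50 0.4 [0.12 1.01 2.59 3.04 1.33 1.51]
1 50 0.8 [0.13 0.8  2.52 3.03 1.05 1.55]
1 50 1.2 [0.14 0.65 2.41 3.02 0.8  1.58]
1 50 1.57 [0.16 0.6  2.31 3.02 0.64 1.61]
1 50 1.8 [0.16 0.59 2.26 3.01 0.58 1.62]
1 50 2.0 [0.17 0.61 2.21 3.01 0.56 1.62]
1 50 2.2 [0.17 0.64 2.17 3.02 0.54 1.62]
1 55 0.05 None
1 55 0.4 None
1 55 0.8 [0.12 0.97 2.6  3.03 1.39 1.51]
1 55 1.2 [0.14 0.77 2.48 3.03 1.07 1.56]
[... 168 characters left out ...]
0 1.7 [ 0.2   0.54  1.57 -0.    1.03 -1.62]
1 0 1.9 [ 0.2   0.56  1.53 -0.    1.05 -1.62]
1 0 2.1 [ 0.2   0.59  1.48 -0.    1.07 -1.62]
1 0 2.5 [ 0.21  0.66  1.42 -0.    1.07 -1.62]
1 0 3.14 [ 0.21  0.76  1.39 -0.    0.99 -1.62]
1 10 1.7 [ 0.2   0.48  1.72  0.01  0.77 -1.64]
1 10 1.9 [ 0.2   0.5   1.68  0.01  0.79 -1.64]
1 10 2.1 [ 0.2   0.53  1.64  0.01  0.8  -1.63]
1 10 2.5 [ 0.2   0.6   1.58  0.01  0.79 -1.63]
1 10 3.14 [ 0.2   0.7   1.55  0.01  0.71 -1.63]
1 20 1.7 [ 0.19  0.44  1.87  0.05  0.48 -1.68]
1 20 1.9 [ 0.19  0.47  1.82  0.05  0.5  -1.67]
1 20 2.1 [ 0.19  0.5   1.78  0.04  0.51 -1.67]
1 20 2.5 [ 0.2   0.57  1.73  0.04  0.5  -1.66]
1 20 3.14 [ 0.2   0.67  1.71  0.05  0.42 -1.67]
```

```bash
python3 - <<'E'
from h import *
a=np.radians(45)
for phi in (2.5,2.8,3.0,3.14,3.2):
    for a0 in (45,42): print(phi,a0,np.round(bot.inverse_kinematics(*tip(phi,r=.095,a=np.radians(a0),s=1)),2))
q=rot(a,1)
for xi in (-.2,-.17,-.15,-.13):
  for z in (.04,.1,.15,.2,.25):
    j=bot.inverse_kinematics(C*[1,1,0]+xi*X+z*Z,q); print(xi,z,None if j is None else np.round(j,2))
E
```

```text
2.5 45 [0.18 0.63 2.06 2.98 0.34 1.67]
2.5 42 [0.18 0.61 2.02 2.93 0.23 1.73]
2.8 45 [0.18 0.68 2.04 3.   0.37 1.65]
2.8 42 [0.19 0.66 2.   2.96 0.26 1.7 ]
3.0 45 [0.18 0.72 2.03 3.01 0.4  1.64]
3.0 42 [0.19 0.7  1.99 2.98 0.29 1.68]
3.14 45 [0.18 0.75 2.03 3.02 0.42 1.63]
3.14 42 [0.19 0.73 1.99 2.99 0.31 1.66]
3.2 45 [0.18 0.76 2.03 3.02 0.44 1.63]
3.2 42 [0.19 0.74 1.99 3.   0.33 1.66]
-0.2 0.04 None
-0.2 0.1 None
-0.2 0.15 None
-0.2 0.2 [0.03 0.22 2.62 2.8  0.49 1.71]
-0.2 0.25 [ 0.03 -0.06  2.47  1.84  0.16  2.71]
-0.17 0.04 None
-0.17 0.1 None
-0.17 0.15 None
-0.17 0.2 [0.07 0.23 2.54 2.83 0.42 1.73]
-0.17 0.25 [ 0.07 -0.    2.42  1.97  0.14  2.61]
-0.15 0.04 None
-0.15 0.1 None
-0.15 0.15 [0.09 0.53 2.61 2.98 0.78 1.57]
-0.15 0.2 [0.09 0.24 2.5  2.83 0.39 1.74]
-0.15 0.25 [0.09 0.03 2.39 2.01 0.13 2.58]
-0.13 0.04 None
-0.13 0.1 [0.11 0.8  2.63 3.02 1.08 1.52]
-0.13 0.15 [0.11 0.5  2.54 2.98 0.69 1.59]
-0.13 0.2 [0.11 0.25 2.45 2.84 0.35 1.75]
-0.13 0.25 None
```

```bash
python3 - <<'E'
from h import *
for a0 in (40,43,45):
  q=rot(np.radians(a0),1)
  for xi,z in ((-.13,.2),(-.14,.15),(-.13,.15),(-.13,.1),(-.13,.08),(-.12,.06),(-.11,.05),(-.1,.045),(-.09,.045)):
    j=bot.inverse_kinematics(C*[1,1,0]+xi*X+z*Z,q); print(a0,xi,z,None if j is None else np.round(j,2))
bot.close(20)
bot.movej([1.058,0.1,1.4,0,1.3,-.1]); print(bot.current_tool_pos())
bot.movej([.6,0.0,1.7,1.5,.5,.8]); print(bot.current_tool_pos())
print(bot.current_time_s(),bot.current_finger_gap())
E
```

```text
40 -0.13 0.2 [0.12 0.19 2.37 2.48 0.14 2.13]
40 -0.14 0.15 [0.12 0.39 2.48 2.92 0.43 1.66]
40 -0.13 0.15 [0.12 0.39 2.45 2.92 0.4  1.67]
40 -0.13 0.1 [0.12 0.63 2.53 3.01 0.71 1.57]
40 -0.13 0.08 [0.12 0.73 2.55 3.03 0.84 1.55]
40 -0.12 0.06 [0.13 0.81 2.54 3.04 0.9  1.54]
40 -0.11 0.05 [0.13 0.83 2.51 3.04 0.9  1.54]
40 -0.1 0.045 [0.14 0.83 2.48 3.04 0.87 1.55]
40 -0.09 0.045 [0.14 0.81 2.45 3.04 0.82 1.55]
43 -0.13 0.2 [0.11 0.22 2.41 2.76 0.26 1.84]
43 -0.14 0.15 [0.11 0.45 2.53 2.96 0.6  1.61]
43 -0.13 0.15 [0.11 0.45 2.51 2.96 0.56 1.62]
43 -0.13 0.1 [0.11 0.72 2.59 3.02 0.92 1.54]
43 -0.13 0.08 [0.11 0.84 2.61 3.03 1.06 1.52]
43 -0.12 0.06 [0.12 0.91 2.6  3.04 1.11 1.52]
43 -0.11 0.05 [0.13 0.92 2.56 3.04 1.09 1.52]
43 -0.1 0.045 [0.13 0.91 2.53 3.04 1.05 1.53]
43 -0.09 0.045 [0.14 0.88 2.5  3.04 0.99 1.54]
45 -0.13 0.2 [0.11 0.25 2.45 2.84 0.35 1.75]
45 -0.14 0.15 [0.1  0.51 2.58 2.98 0.73 1.58]
45 -0.13 0.15 [0.11 0.5  2.54 2.98 0.69 1.59]
45 -0.13 0.1 [0.11 0.8  2.63 3.02 1.08 1.52]
45 -0.13 0.08 [0.11 0.94 2.66 3.03 1.24 1.5 ]
45 -0.12 0.06 [0.11 1.   2.64 3.04 1.28 1.5 ]
45 -0.11 0.05 [0.12 1.   2.6  3.04 1.24 1.51]
45 -0.1 0.045 [0.13 0.98 2.57 3.04 1.19 1.52]
45 -0.09 0.045 [0.13 0.94 2.53 3.04 1.11 1.53]
[0.22465177 0.52040055 0.44254938]
[0.41737152 0.55276085 0.63683837]
3.1583 0.0004585947112926391
```

```bash
python3 - <<'E'
from h import *
bot.movej([.3,0.1,2.1,2.6,.3,1.5]); print(bot.current_tool_pos())
q=rot(np.radians(43),1); W=lambda xi,z:C*[1,1,0]+xi*X+z*Z
bot.movej(bot.inverse_kinematics(W(-.14,.15),q))
for xi,z in ((-.13,.1),(-.12,.06),(-.095,.047)):
    bot.line_to(W(xi,z),q,speed=.1); print(bot.current_tool_pos().round(4) if hasattr(bot.current_tool_pos(),'round') else bot.current_tool_pos(),np.round(bot.current_force(),1))
cap('side','pics/s1.png');cap('top','pics/t1.png');print(bot.current_time_s())
a=cv2.imread('pics/t1.png')[150:250,165:265];b=cv2.imread('pics/s1.png')[120:220,150:250]
cv2.imwrite('pics/c1.png',np.hstack([cv2.resize(i,None,fx=4,fy=4,interpolation=cv2.INTER_CUBIC) for i in(a,b)]))
E
```

```text
[0.55015814 0.28672227 0.40988385]
[0.4273 0.1414 0.1003] [-0.   0.2  0.8]
[0.4367 0.1438 0.0606] [0.3 0.4 0.5]
[0.461  0.1501 0.048 ] [-1.  -0.3 -0.3]
7.4833
```

View pics/c1.png

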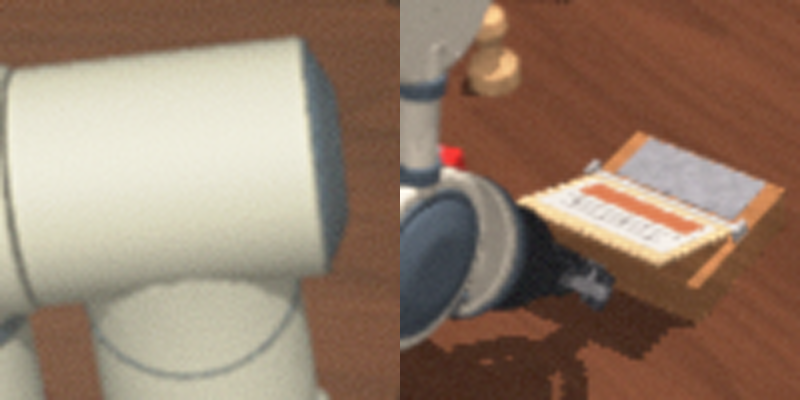

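The right crop shows the fingertips at (600,290), below the overhanging edge (660,262). The leaf hasn't moved and the force is about 1 N. I'll start the sweep.

```bash
python3 - <<'E'
from h import *
a=np.radians(43)
for phi in np.arange(.2,1.81,.2):
    p,q=tip(phi,r=.088,a=a,s=1)
    bot.line_to(p,q,speed=.06); f=np.array(bot.current_force()); print(round(phi,2),np.round(bot.current_tool_pos(),3),f.round(1))
    if np.linalg.norm(f)>14: print('STOP');break
cap('side','pics/s2.png');cap('top','pics/t2.png');print(bot.current_time_s())
a=cv2.imread('pics/t2.png')[150:250,165:265];b=cv2.imread('pics/s2.png')[120:220,150:250]
cv2.imwrite('pics/c2.png',np.hstack([cv2.resize(i,None,fx=4,fy=4,interpolation=cv2.INTER_CUBIC) for i in(a,b)]))
E
```

```text
0.2 [0.467 0.152 0.051] [ 0.1 -0.1  0.2]
0.4 [0.47  0.152 0.067] [-0.6  0.8  1.1]
0.6 [0.476 0.154 0.083] [0.4 0.2 0.2]
0.8 [0.484 0.156 0.098] [ 0.2  0.8 -0. ]
1.0 [0.496 0.159 0.111] [ 0.3 -0.1  0.6]
1.2 [0.51  0.163 0.121] [-0.7 -0.2  0.4]
1.4 [0.527 0.167 0.129] [-0.9 -0.1 -0.3]
1.6 [0.546 0.172 0.132] [-1.1 -0.6 -0.2]
1.8 [0.565 0.177 0.132] [-0.  -0.1 -0.7]
11.4667
```

View pics/c2.png

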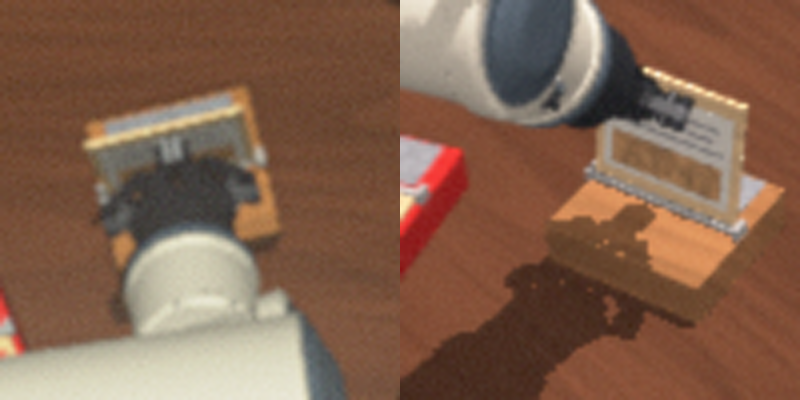

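The left crop shows the leaf tilted past upright, free edge from (85,145) to (245,108). The fingertips are pushing it mid-width at (175,150). I'll carry on down.

```bash
python3 - <<'E'
from h import *
a=np.radians(43)
for phi in list(np.arange(2.0,3.01,.2))+list(np.arange(3.03,3.181,.015)):
    p,q=tip(phi,r=.088+.008*min(1,(phi-1.8)/.8),a=a,s=1)
    bot.line_to(p,q,speed=.06 if phi<3.01 else .015); 
    if phi>3.01: bot.sleep(.1)
    f=np.array(bot.current_force()); print(round(phi,3),np.round(bot.current_tool_pos(),4),f.round(1))
    if np.linalg.norm(f)>8: print('STOP');break
cap('side','pics/s3.png');cap('top','pics/t3.png');print(bot.current_time_s())
a=cv2.imread('pics/t3.png')[150:250,165:265];b=cv2.imread('pics/s3.png')[120:220,150:250]
cv2.imwrite('pics/c3.png',np.hstack([cv2.resize(i,None,fx=4,fy=4,interpolation=cv2.INTER_CUBIC) for i in(a,b)]))
E
```

```text
2.0 [0.5837 0.182  0.1286] [-0.1 -0.8  0.6]
2.2 [0.602  0.1868 0.1209] [ 0.2 -1.1 -0.3]
2.4 [0.6185 0.1911 0.1091] [ 0.5 -0.4  0.7]
2.6 [0.6303 0.1942 0.0972] [0.4 1.5 0.5]
2.8 [0.6383 0.1962 0.0821] [0.6 0.1 0. ]
3.0 [0.6437 0.1976 0.0657] [0.5 0.8 0.5]
3.03 [0.6443 0.1978 0.0638] [ 0.1 -0.7  0.5]
3.045 [0.6446 0.1979 0.0624] [0.3 0.3 0. ]
3.06 [0.6449 0.198  0.0611] [0.5 0.1 0.3]
3.075 [0.6451 0.198  0.0598] [ 0.4 -0.   0.2]
3.09 [0.6453 0.198  0.0585] [-0.2  1.   0.6]
3.105 [0.6455 0.1981 0.0572] [0.2 0.4 0.4]
3.12 [0.6457 0.1982 0.0558] [-0.2 -0.  -0.1]
3.135 [0.6458 0.1982 0.0545] [ 0.3  0.9 -0. ]
3.15 [0.6459 0.1982 0.0532] [-0.2  0.4 -0.1]
3.165 [0.6461 0.1983 0.052 ] [-0.7  0.6  1.1]
3.18 [0.6463 0.1984 0.0515] [-8.2 -3.  16.5]
STOP
18.2667
```

View pics/c3.png

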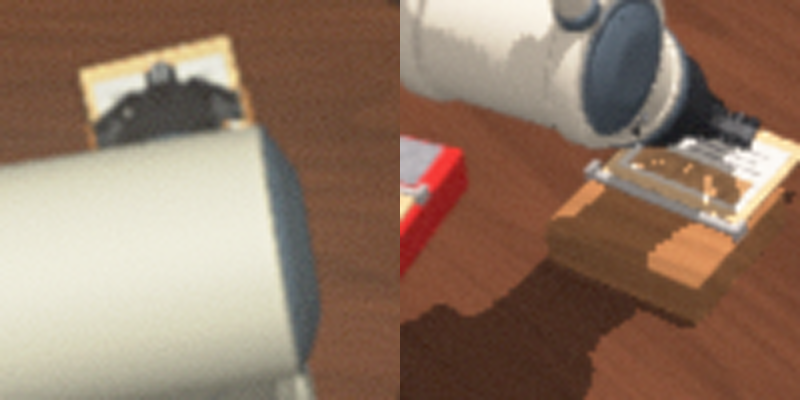

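There's a firm 18 N stop with the tip's lower edge at about 46 mm, which matches the leaf's top surface when flat. I'll back straight off and check.

```bash
python3 - <<'E'
from h import *
p=np.array(bot.current_tool_pos())
bot.line_to(p+[0,0,.05],speed=.08)
bot.line_to(p-.05*X+[0,0,.16],speed=.15)
bot.movej([.9,0.1,2.0,2.9,.4,1.65]); print(bot.current_tool_pos(),np.round(bot.current_force(),1))
cap('side','pics/s4.png');cap('top','pics/t4.png');print(bot.current_time_s())
a=cv2.imread('pics/t4.png')[140:240,165:265];b=cv2.imread('pics/s4.png')[120:220,150:250]
cv2.imwrite('pics/c4.png',np.hstack([cv2.resize(i,None,fx=4,fy=4,interpolation=cv2.INTER_CUBIC) for i in(a,b)]))
E
```

```text
Traceback (most recent call last):
bench.Unreachable: the arm cannot follow that straight line within its joint ranges
```

```bash
python3 - <<'E'
from h import *
j=np.array(bot.current_joints()); print(j.round(2),bot.current_tool_pos())
j[1]-=.35; bot.movej(j); print(bot.current_tool_pos())
bot.movej([.9,0.1,2.0,2.9,.4,1.65]); print(bot.current_tool_pos(),np.round(bot.current_force(),1))
cap('side','pics/s4.png');cap('top','pics/t4.png');print(bot.current_time_s())
a=cv2.imread('pics/t4.png')[140:240,165:265];b=cv2.imread('pics/s4.png')[120:220,150:250]
cv2.imwrite('pics/c4.png',np.hstack([cv2.resize(i,None,fx=4,fy=4,interpolation=cv2.INTER_CUBIC) for i in(a,b)]))
E
```

```text
[0.19 0.63 1.98 2.93 0.23 1.72] [0.64612944 0.19828555 0.10111332]
[0.65834078 0.2005336  0.3392744 ]
[0.34131645 0.57511246 0.50775467] [0.5 0.5 0.3]
21.9167
```

View pics/c4.png

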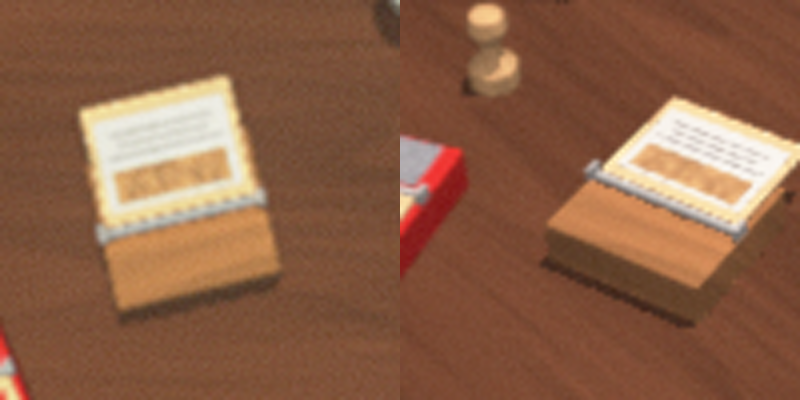

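View pics/t4.png

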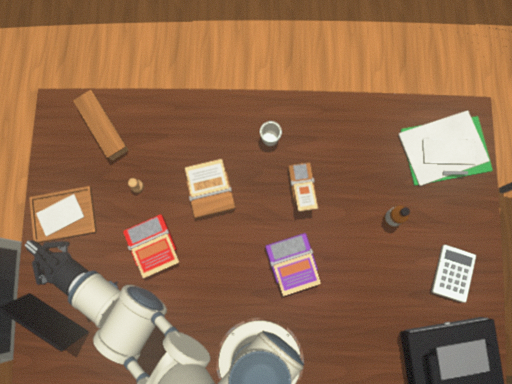

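View pics/s4.png

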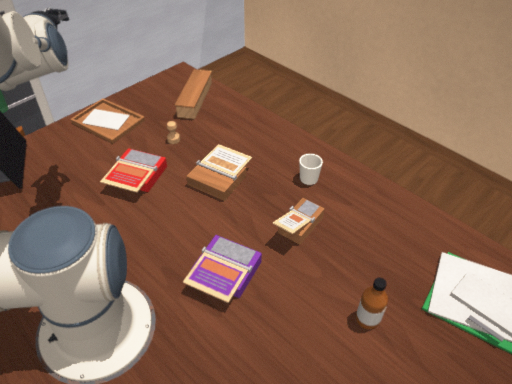

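The leaf looks flat on the far side, and the cup, stamp, bottle and narrow menu haven't moved. Next I'll measure the edge height by triangulation, with corners at (80,107) and (230,76) in the left crop and (673,97) in the right.

```bash
python3 - <<'E'
from h import *
T=dict(np.load('pics/top.npz'));S=dict(np.load('pics/side.npz'))
tt=lambda p:((p[0]+.5)/4-.5+165,(p[1]+.5)/4-.5+140)
ss=lambda p:((p[0]-400+.5)/4-.5+150,(p[1]+.5)/4-.5+120)
L,g=tri(T,tt((80,107)),S,ss((673,97)));print(L.round(4),g)
R,g=tri(T,tt((230,76)),S,ss((803,149)));print(R.round(4),g)
for z,n in((.0465,'3.14'),(.0555,'3.06')):
    e=C+.11*X; e[2]=z
    q=[e+.065*Y,e-.065*Y]
    print(n,(proj(T,q)-[165,140])*4+1.5,(proj(S,q)-[150,120])*4+1.5+[400,0])
b=cv2.imread('pics/s4.png')[130:210,175:265]
cv2.imwrite('pics/c5.png',cv2.resize(b,None,fx=7,fy=7,interpolation=cv2.INTER_CUBIC))
for n in('side','top'):
    a=cv2.imread(f'pics/{n}0.png').astype(int);c=cv2.imread(f'pics/{n[0]}4.png').astype(int)
    d=np.abs(a-c).max(2)
    for nm,P in(('cup',[.778,-.026,.04]),('stamp',[.581,.434,.04]),('narrow',[.583,-.14,.05])):
        u,v=proj(dict(np.load(f'pics/{n}.npz')),P)[0].astype(int); print(n,nm,(d[v-22:v+22,u-22:u+22]>45).sum())
u,v=395,216; print('bottle',(d[v-22:v+22,u-22:u+22]>45).sum())
E
```

```text
[0.6449 0.2662 0.0483] 0.006284012169749419
[0.6724 0.139  0.053 ] 0.00865870295040076
3.14 [[ 79.94864668 112.58636558]
 [227.87159561  78.04095325]] [[676.49051196  99.7624842 ]
 [811.56453571 152.05378696]]
3.06 [[ 78.40544728 110.11505188]
 [227.10917705  75.39081458]] [[675.91075627  91.29012544]
 [811.53230185 143.52192432]]
side cup 0
side stamp 0
side narrow 0
top cup 0
top stamp 0
top narrow 0
bottle 0
```

View pics/c5.png

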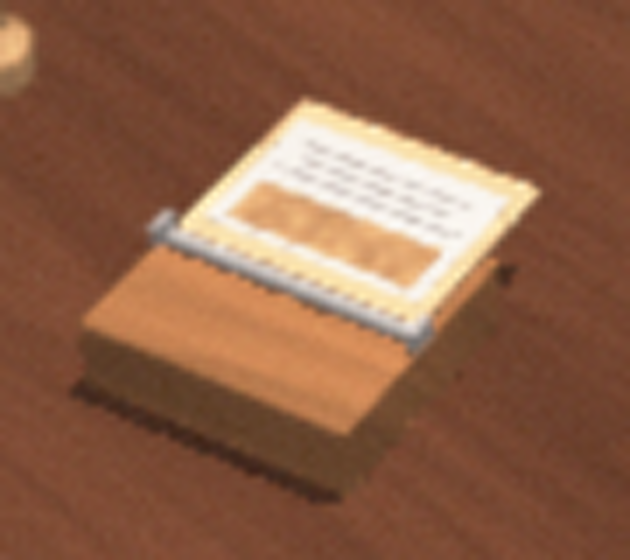

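The image slopes look parallel to the block top. Triangulation alone is coarse (48–53 mm), so I'll settle it with a corner check relative to the spine side of the leaf.

```bash
python3 - <<'E'
from h import *
from scipy.optimize import least_squares
obs={}
for n,roi in(('top',(183,155,235,200)),('side',(190,140,258,185))):
    c=dict(np.load(f'pics/{n}.npz')); im=c['image']; x0,y0,x1,y1=roi
    s=cv2.resize(im[y0:y1,x0:x1],None,fx=6,fy=6,interpolation=cv2.INTER_CUBIC)
    h=cv2.cvtColor(s,cv2.COLOR_RGB2HSV)
    m=((h[...,2]>190)&(s[...,0].astype(int)-s[...,2]>12)).astype(np.uint8)|((s.min(2)>185).astype(np.uint8))
    m=cv2.morphologyEx(m,cv2.MORPH_CLOSE,np.ones((9,9)),iterations=3); m=cv2.morphologyEx(m,cv2.MORPH_OPEN,np.ones((15,15)))
    k=max(cv2.findContours(m,0,1)[0],key=cv2.contourArea); hull=cv2.convexHull(k)
    q=None
    for e in np.arange(.01,.12,.005):
        q=cv2.approxPolyDP(hull,e*cv2.arcLength(hull,True),True)
        if len(q)<=4: break
    q=(q[:,0]+.5)/6-.5+[x0,y0]; print(n,len(q),q.round(1).tolist()); obs[n]=(c,q)
    v=s.copy();cv2.drawContours(v,[k],-1,(0,255,0),1);cv2.imwrite(f'pics/m_{n}.png',v[...,::-1])
def model(v,phi):
    d=-np.cos(phi)*X+np.sin(phi)*Z;n=-np.sin(phi)*X-np.cos(phi)*Z;c0=C+np.array([v[0],v[1],0])
    return np.array([c0+r*d+.0025*n+y*Y for r,y in((.005,.065),(.11,.065),(.11,-.065),(.005,-.065))])
# match corners at phi=3.14
def res(v,which):
    out=[]
    for n in which:
        c,q=obs[n]; p0=proj(c,model([0,0],3.14)); p=proj(c,model(v[:2],v[2]))
        for i in range(4): out.append(p[i]-q[np.argmin(np.linalg.norm(q-p0[i],axis=1))])
    return np.concatenate(out)
for w in(['side'],['top'],['side','top']):
    r=least_squares(res,[0,0,3.1],args=(w,)); print(w,r.x.round(4),'rms px',np.sqrt(np.mean(r.fun**2)).round(2))
E
```

```text
top 4 [[221.2, 159.1], [231.9, 199.4], [190.6, 196.1], [184.9, 167.4]]
side 4 [[250.2, 155.9], [231.8, 184.4], [189.6, 177.1], [217.2, 144.4]]
['side'] [-0.037  -0.0249  2.7582] rms px 3.63
['top'] [-0.0094 -0.004   2.8925] rms px 3.55
['side', 'top'] [-0.0192 -0.0073  2.949 ] rms px 4.48
```

The mask spilled onto the block (rms 3.6–4.5 px), so I'm discarding that fit. I'll compare the slopes of straight edges instead.

```bash
python3 - <<'E'
from h import *
S=dict(np.load('pics/side.npz'))
for phi in(3.0,3.06,3.10,3.14):
    d=-np.cos(phi)*X+np.sin(phi)*Z;n=-np.sin(phi)*X-np.cos(phi)*Z
    P=[C+r*d+.0025*n+y*Y for y in(.065,-.065) for r in(.03,.11)]
    p=proj(S,P); v=[p[1]-p[0],p[3]-p[2]]
    print(phi,[np.degrees(np.arctan2(-a[1],a[0])).round(1) for a in v])
p=proj(S,[C-[0,0,.003]-.065*X-.071*Y,C-[0,0,.003]+.065*X-.071*Y]);v=p[1]-p[0];print('block pred',np.degrees(np.arctan2(-v[1],v[0])))
# edges: subpixel boundary along rows, pale leaf vs dark wood; outer edges beyond the block
im=S['image'].astype(float); B=im[...,2]  # blue: leaf pale high, wood low
for nm,rows,rng in(('left',range(147,160),(185,222)),('right',range(160,175),(232,256))):
    pts=[]
    for r in rows:
        s=B[r,rng[0]:rng[1]]; t=110
        idx=np.where(s>t)[0]
        if len(idx)==0: continue
        if nm=='left': i=idx[0]; x=i-(s[i]-t)/(s[i]-s[i-1]) if i>0 else np.nan
        else: i=idx[-1]; x=i+(s[i]-t)/(s[i]-s[i+1]) if i+1<len(s) else np.nan
        pts.append((x+rng[0],r))
    a=np.array(pts);a=a[~np.isnan(a[:,0])]
    k=np.polyfit(a[:,1],a[:,0],1); rs=a[:,0]-np.polyval(k,a[:,1]); g=abs(rs)<1
    k=np.polyfit(a[g,1],a[g,0],1);print(nm,np.degrees(np.arctan2(1,-k[0])).round(1),a.round(1).tolist())
E
```

```text
3.0 [np.float64(50.1), np.float64(52.7)]
3.06 [np.float64(47.9), np.float64(50.8)]
3.1 [np.float64(46.4), np.float64(49.4)]
3.14 [np.float64(44.8), np.float64(48.0)]
block pred 48.187555786868636
left 43.7 [[214.6, 147.0], [213.6, 148.0], [212.7, 149.0], [211.7, 150.0], [210.3, 151.0], [209.3, 152.0], [208.3, 153.0], [207.3, 154.0], [206.2, 155.0], [205.2, 156.0], [204.1, 157.0], [203.1, 158.0], [202.2, 159.0]]
right 48.6 [[248.9, 160.0], [248.4, 161.0], [247.1, 162.0], [246.3, 163.0], [245.4, 164.0], [244.5, 165.0], [243.7, 166.0], [242.7, 167.0], [242.0, 168.0], [240.9, 169.0], [240.0, 170.0], [239.4, 171.0], [238.5, 172.0], [237.6, 173.0], [236.6, 174.0]]
```

The edge slopes measure 43.7° and 48.6°. Predicted values are 44.8°/48.0° for flat and 47.9°/50.8° at the 3.06 limit, so the leaf is flat. Handing in.

```bash
python3 -c "
from h import *
print(bot.current_qvel(),bot.current_time_s()); bot.finish_job()"
```

```text
[ 0.0033235  -0.00264259  0.00192285 -0.00011946 -0.00125729 -0.00208722] 21.9167
the job is handed in; nothing more can be done
```

I pushed the wide wooden menu's leaf up and over its spine with the shut fingertips, then pressed it down on the far side until it met the stop. I took the arm away and handed the job in at about 22 s.

**Forces:** the wrist force read about 1–2 N between moves throughout the sweep, and 18.7 N at the final stop, against the 30 N limit on the leaf.

**Flatness checks:**
- **Edge slopes, side view:** the leaf's side edges measured 43.7° and 48.6°. Flat would give 44.8° and 48.0°, and the 3.06 rad limit 47.9° and 50.8°, so the leaf is flat.
- **Corner triangulation:** this was less precise, putting the free edge at 48–53 mm. Flat is 46.5 mm and the limit is about 55.5 mm.
- **Corner fit by colour mask:** this failed and pointed to a lower angle, about 2.8–2.9 rad. The mask had spilled onto the block, so I discarded it.

**Bystanders:** before and after pictures show no change at the cup, stamp, bottle or narrow menu.

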